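# Assemble the two-tier serving stand

### The job

Put the two-tier serving stand together: slide the short wooden column onto the brass spindle of the marble foot, all the way down, and only then set the knobbed tray on top so that it caps the spindle and lies flat on the column, its long sides in line with the long sides of the foot (either way round). Lower the parts, do not drop them, and leave the other things on the worktop where they are.

Things in the scene. Friction and masses are not known exactly. Their poses are not given: they have to be found in the camera images.
- stand: Marble foot, 170 (x) x 120 (y) x 20 mm high, does not move. From its centre an upright brass spindle, 16 mm thick, rises to 112 mm above the worktop; its last 14 mm taper to a blunt 8 mm tip. Origin: centre of the underside, on the spindle axis; z up, x along the long sides.
- column: Spacer sleeve of dark wood, 70 mm tall, a 9 mm brass band (46 mm wide) at each end, 43 mm wide between; 24 mm hole right through; ends alike; 0.13-0.21 kg. Starts upright on the worktop. Origin: centre of lower end, z up the hole. Home on the marble its top is 90 mm above the worktop, the spindle standing 22 mm out of it: grip near its top, so the spindle clears the gripper.
- tray: Wooden tray 166 (x) x 111 (y) mm, floor 6 mm, brass rail to 19 mm above its underside; 0.24-0.39 kg. Round dark central knob to 80 mm above the underside: 36 mm wide up to 40 mm, 32 mm wide from 46 to 70 mm. Under it a socket 24 mm wide, 30 mm deep. Starts flat on the worktop. Origin: centre of underside, z up, x along the long sides. In place the underside is 90 mm above the worktop.
- tea_caddy: bystander: round green tin with a yellow lid, 60 mm wide, 98 mm tall; origin under its centre
- candle: bystander: candle in a glass, 76 mm wide, 90 mm tall; origin under its centre
- rocks_glass: bystander: rocks glass, 92 mm wide, 97 mm tall; origin under its centre
- jar: bystander: glass jar with a white lid, 64 mm wide, 97 mm tall; origin under its centre
- lemon: bystander: yellow lemon lying on the worktop, 71 x 53 x 51 mm; origin at its underside as it lies at first

How it is judged:
By the outcome, as a careful person would: the job done as asked, in the order asked, and still so for the second after the job is handed in, with the robot touching nothing.
It also fails if it takes over 50 s, if anything falls off the work surface, if the arm or the gripper's body presses on something with over 40 N, if the wrist force passes 120 N, or if a joint passes its speed limit or range.

### The arm

A 7-joint arm with a two-finger parallel gripper is mounted at the origin on a cart in front of the work surface, level with it; the furniture and walls round the work are solid. World frame = base frame: x ahead of the robot, y to its left, z up, the work surface at z = 0. Lengths are in m, angles in rad, forces in N, time in s.
With the tool pointing down it reaches from about 0.425 to 0.925 m from the base axis. Payload 6.8 kg.
Tool frame: the origin (TCP) lies at the very end of the fingers, on their centre line; the grasp point (between the pads) lies 19 mm behind it; z points along the fingers, x is the direction in which the jaws open and shut, and the axes are right-handed (so a half turn about z gives the same grasp; the last joint's range is limited). The gripper opens to 85 mm and grips with 20 to 120 N. Pads are 22 mm wide; open, the fingers measure 114 mm over their backs; the gripper's body (76 mm by 85 mm) begins 54 mm behind the grasp point. The pads swing forward as they close: fully open they stand 13 mm farther back than shut.
Start: joints at [-1.451, 0.477, 0.022, 1.555, -0.011, 1.109, -0.083], TCP at [0.152, 0.658, 0.231] pointing down, gripper open.
Joint ranges: [-2.96, 2.96], [-0.34, 2.1], [-1.41, 1.46], [0.24, 2.44], [-1.37, 4.51], [0.17, 1.92], [-2.96, 2.96]. Speed limits (rad/s): [2.39, 2.39, 3.14, 3.14, 3.14, 3.14, 3.14].

### API

Orientations are given as a rotation vector (axis times angle).
In Python, from bench import r, grab_frame gives the robot as it stands. The module is installed in compiled form; this text tells all that it offers.
- The arm moves only by the tool send_rows, never from a script. Its argument "series" is a list of rows, each a list of 2 entries, a list of its own where there are three numbers: the shift along the tool's x, y, z in m, then the turn, a rotation vector about the tool's x, y, z in units of 5 degrees (1.0 is 5 degrees). A call has 1 to 20 rows; each row shifts and turns the commanded pose from where the row before left it, along the tool's axes as they then stand; what a row does not reach is not made up. A row lasts 1/8 s, in which the tool goes at most 62.5 mm and 10.7 degrees, less where a joint would pass 70% of its speed; a pose out of reach is approached as far as the arm can. A call is refused whole if a number of a shift passes 0.0625 or a number of a turn 1, either way. A call with a gripper value outside its range is refused whole. "fingers" is the closure in counts, from 0 (fully open) to 255 (shut), set as the call begins (left out, the last holds). The fingers move at their own pace and stop on an object; "grip_force" is the grip in N (left out, the last holds). Time passes only in rows, so rows that do not move let the fingers close. It gives the time, the measured TCP pose, the force and the opening at its end, in the units of the state.
- r.get_obs(): the state, without advancing time (a new reading comes with each control period).
- grab_frame(name): name is "scene" or "side" or "wrist"; returns a dict with "frame" (384x512x3 uint8, red, green, blue), "fx", "fy", "cx", "cy" (pixels), "origin" and "rotation" of the camera in the world; the wrist camera has in their place "T_tool_cam" (4x4, takes a point from camera to tool coordinates, whose origin is the TCP and whose axes are the tool frame's). Camera axes: x right, y down, z forward; pixel columns grow to the right and rows downward; lengths in m; the calibration is good to about 2 mm. A picture is of the moment at which its call begins: read the wrist's pose just before it. There is no depth.
- r.hand_in(): hands the job in, once; it reports no verdict.
The state is a dict: "clock": time; "joints": joint angles; "qvel": joint speeds; "tau": joint torques, N m; "tcp_pos": TCP position; "orientation": TCP orientation; "contact_force": force on the tool from outside, world axes, zero at the start; "moment": the same for the moment, N m; "grip_width": finger opening in m.
Only numpy, scipy, OpenCV 4.12 (cv2) and the standard library are available. Lean on these libraries where they do the work, as an engineer would, in place of code of your own. Each camera call takes 0.05 s, during which the arm holds its last target.

## Working session

There is one attempt and no reset: what is moved stays moved. The work goes in short steps, Python scripts to look and compute and a tool call to move; the robot and the scene stay as the last step left them, time stands still between calls to the robot, and variables do not carry over. Pictures are saved under pics/ and viewed, and the job is handed in when it is done.

Besides the shell and the picture viewer there is one more tool, called after "Request:" as name(argument=value, ...) on one line, values as JSON. send_rows: Moves the arm, as the interface text tells. Its arguments: {"type":"object","properties":{"series":{"type":"array"},"fingers":{"type":"number"},"grip_force":{"type":"number"}},"required":["series"]}

```bash
mkdir -p pics
cat > h.py <<'E'
from bench import r, grab_frame
import numpy as np, cv2
from scipy.spatial.transform import Rotation as R
def save(n,f): cv2.imwrite('pics/'+n+'.png',f['frame'][:,:,::-1])
E
python3 - <<'E'
from h import *
np.set_printoptions(precision=4,suppress=True)
o=r.get_obs(); print(o)
for n in ['scene','side','wrist']:
    f=grab_frame(n); save(n+'0',f); print({k:v for k,v in f.items() if k!='frame'})
    np.save('pics/'+n+'0.npy',f['frame'])
E
```

```text
{'clock': 0.0, 'joints': array([-1.4511,  0.4778,  0.0223,  1.5564, -0.0115,  1.1093, -0.0831]), 'qvel': array([-0.0001, -0.0009, -0.0007,  0.0007,  0.0011,  0.0004, -0.0009]), 'tau': array([ -0.0005, -59.6447,   1.6079, -28.1203,   0.0125,   0.0092,
        -0.    ]), 'tcp_pos': array([0.1523, 0.657 , 0.2303]), 'orientation': array([ 2.4586,  1.9538, -0.0021]), 'contact_force': array([-1.0252,  0.1672,  0.2914]), 'moment': array([ 0.0233, -0.0674,  0.0157]), 'grip_width': 0.08555892696723301}
{'fx': 437.4586966698878, 'fy': 437.4586966698878, 'cx': 254.33143643941037, 'cy': 188.25565822472504, 'origin': array([-0.155 , -0.6929,  0.5516]), 'rotation': array([-1.9256,  0.6877, -0.419 ])}
{'fx': 354.57514660764076, 'fy': 354.57514660764076, 'cx': 253.29056325131427, 'cy': 189.17382558227644, 'origin': array([-0.3062, -0.4921,  0.5731]), 'rotation': array([-1.8861,  0.9132, -0.5667])}
{'fx': 286.34802404939677, 'fy': 286.34802404939677, 'cx': 247.58574182549947, 'cy': 194.6716613076, 'T_tool_cam': array([[ 1.    ,  0.0002, -0.0008, -0.0001],
       [ 0.0001,  0.9488,  0.3159, -0.0812],
       [ 0.0008, -0.3159,  0.9488, -0.1424],
       [ 0.    ,  0.    ,  0.    ,  1.    ]])}
```

View pics/scene0.png

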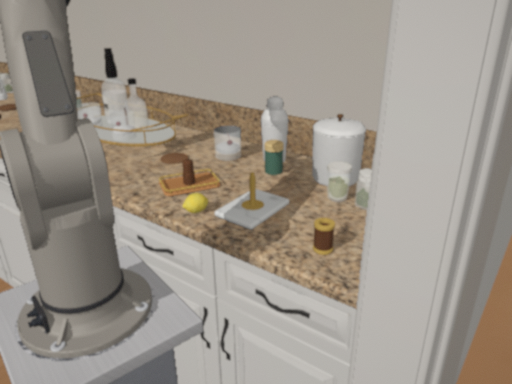

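View pics/side0.png

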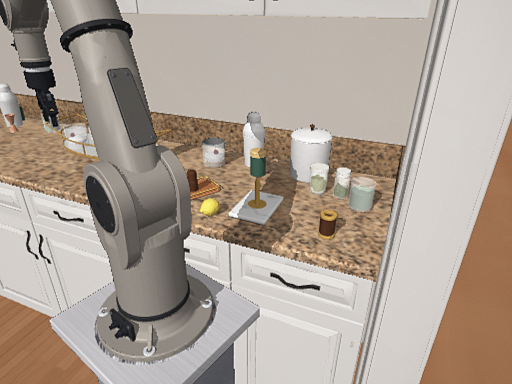

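View pics/wrist0.png

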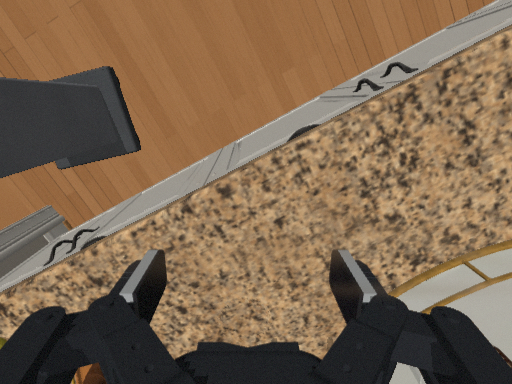

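```bash
cat >> h.py <<'E'
def ray(f,u,v):
    d=np.array([(u-f['cx'])/f['fx'],(v-f['cy'])/f['fy'],1.])
    if 'origin' in f: return np.array(f['origin']), R.from_rotvec(f['rotation']).as_matrix()@d
    T=f['Tw']@f['T_tool_cam']; return T[:3,3],T[:3,:3]@d
def plane(f,u,v,z):
    o,d=ray(f,u,v); return o+d*(z-o[2])/d[2]
def proj(f,p):
    if 'origin' in f: q=R.from_rotvec(f['rotation']).as_matrix().T@(np.array(p)-f['origin'])
    else: q=np.linalg.inv(f['Tw']@f['T_tool_cam'])@np.r_[p,1]; q=q[:3]
    return np.array([f['cx']+f['fx']*q[0]/q[2],f['cy']+f['fy']*q[1]/q[2]])
def tri(rs):
    A=np.zeros((3,3));b=np.zeros(3)
    for o,d in rs:
        d=d/np.linalg.norm(d);P=np.eye(3)-np.outer(d,d);A+=P;b+=P@o
    p=np.linalg.solve(A,b)
    return p,[np.linalg.norm((np.eye(3)-np.outer(d,d)/(d@d))@(p-o)) for o,d in rs]
def wrist(n=None):
    o=r.get_obs(); f=grab_frame('wrist'); T=np.eye(4);T[:3,:3]=R.from_rotvec(o['orientation']).as_matrix();T[:3,3]=o['tcp_pos'];f['Tw']=T
    if n: save(n,f); import pickle; pickle.dump(f,open('pics/%s.pkl'%n,'wb'))
    return f
E
python3 - <<'E'
from h import *
np.set_printoptions(precision=4,suppress=True)
for n in ['scene','side']:
    f=grab_frame(n); im=f['frame'][:,:,::-1]
    c=im[110:270,150:390]; cv2.imwrite('pics/z_%s.png'%n,cv2.resize(c,None,fx=3.3,fy=3.3,interpolation=cv2.INTER_CUBIC))
    P={'scene':dict(tip=(253,173,.112),colbot=(323,249,.005),tray=(190,184,0.006),knob=(188,160,.08),lemon=(196,203,.02),tin=(275,150,.098),jar=(339,168,.09)),'side':dict(colbot=(327,233,.005),colt=(328,215,.07),lemon=(210,208,.02))}[n]
    for k,v in P.items(): print(n,k,plane(f,*v))
    o=r.get_obs()
E
```

```text
scene tip [0.4687 0.0909 0.112 ]
scene colbot [ 0.4757 -0.1478  0.005 ]
scene tray [0.4269 0.337  0.006 ]
scene knob [0.4294 0.3417 0.08  ]
scene lemon [0.3622 0.1989 0.02  ]
scene tin [0.6422 0.2044 0.098 ]
scene jar [0.6968 0.0071 0.09  ]
side colbot [ 0.4824 -0.145   0.005 ]
side colt [ 0.4718 -0.1461  0.07  ]
side lemon [0.358 0.192 0.02 ]
```

View pics/z_scene.png

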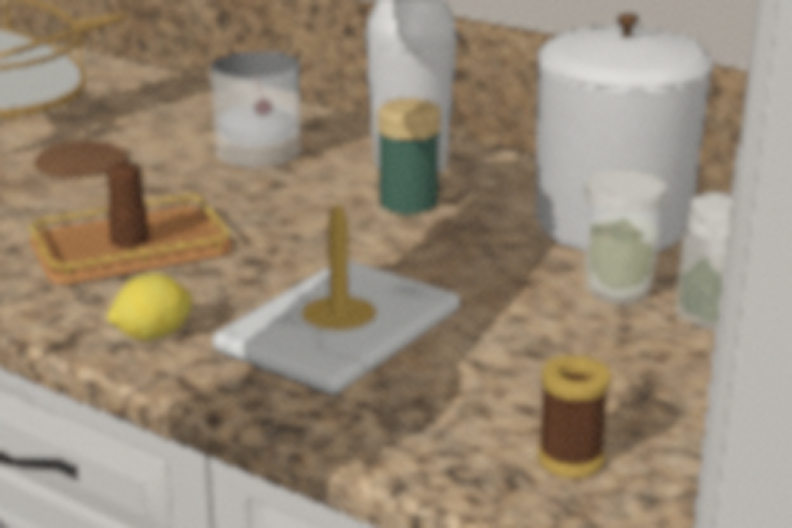

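View pics/z_side.png

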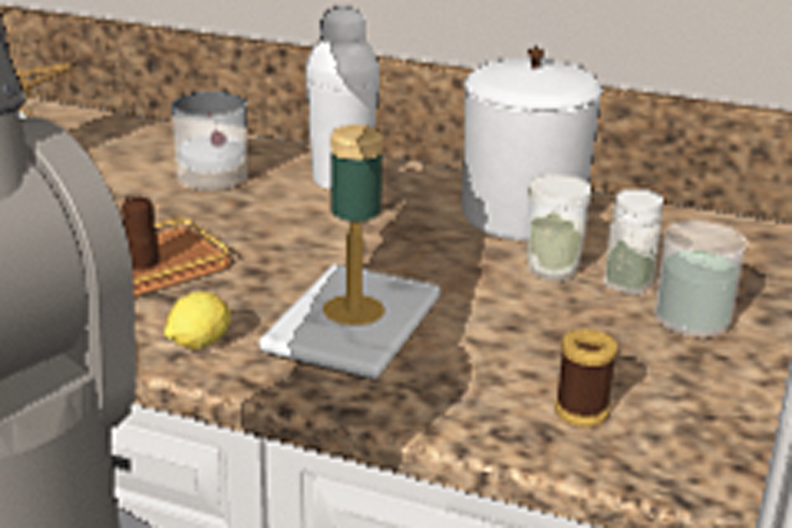

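Request:
send_rows(series=[[[-0.027,0.038,-0.004],[0,0,0]],[[-0.027,0.038,-0.004],[0,0,0]],[[-0.027,0.038,-0.004],[0,0,0]],[[-0.027,0.038,-0.004],[0,0,0]],[[-0.027,0.038,-0.004],[0,0,0]],[[-0.027,0.038,-0.004],[0,0,0]],[[-0.027,0.038,-0.004],[0,0,0]],[[-0.027,0.038,-0.004],[0,0,0]],[[-0.03,0.036,-0.004],[0,0,0]],[[0,0,0],[0,0,0]],[[0,0,0],[0,0,0]]], fingers=0)

```text
clock: 1.62
tcp_pos: [0.4277, 0.3416, 0.2673]
orientation: [-2.459, -1.954, 0.0]
contact_force: [-0.7, -0.1, 1.0]
grip_width: 0.0853
```

Run:
```python
from h import *
np.set_printoptions(precision=4,suppress=True)
f=wrist('w1'); print(f['Tw']); print(r.get_obs()['joints'])
```

```text
[[ 0.2256  0.9742 -0.0004  0.4277]
 [ 0.9742 -0.2256  0.0005  0.3416]
 [ 0.0004 -0.0005 -1.      0.2673]
 [ 0.      0.      0.      1.    ]]
[-0.9359  0.2318  0.1749  1.8306 -0.046   1.0832  0.6007]
```

View pics/w1.png

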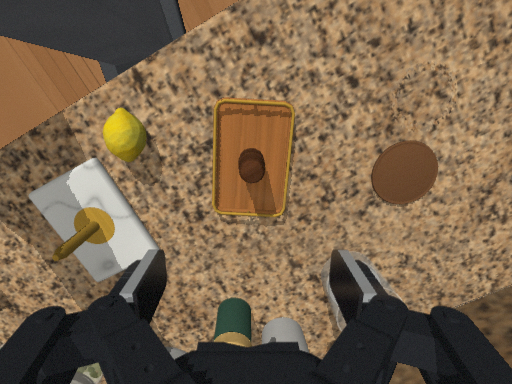

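```bash
cat > m1.py <<'E'
from h import *
import pickle,sys
np.set_printoptions(precision=4,suppress=True)
f=pickle.load(open('pics/w1.pkl','rb')); im=f['frame']; hsv=cv2.cvtColor(im,cv2.COLOR_RGB2HSV)
z=cv2.resize(im[90:300,10:310,::-1],None,fx=2.6,fy=2.6,interpolation=cv2.INTER_CUBIC); cv2.imwrite('pics/w1z.png',z)
def quad(c,z):
    P=np.array([plane(f,*p,z)[:2] for p in c]); 
    rc=cv2.minAreaRect((P*1000).astype(np.float32)); return P,rc
c=[(216,99),(294,102),(284,216),(213,213)]
P,rc=quad(c,.019); print('tray',P,rc, [np.linalg.norm(P[i]-P[i-1]) for i in range(4)],P.mean(0))
for i in range(4): 
    e=P[i]-P[i-1]; print(np.degrees(np.arctan2(e[1],e[0])))
c=[(95,158),(29,195),(98,281),(157,250)]
P,rc=quad(c,.020); print('stand',P,rc,[np.linalg.norm(P[i]-P[i-1]) for i in range(4)],P.mean(0))
for i in range(4): 
    e=P[i]-P[i-1]; print(np.degrees(np.arctan2(e[1],e[0])))
print('spbase',plane(f,94,226,.021),'tip',plane(f,57,256,.112),'lemon',plane(f,125,134,.02))
m=(im.max(2)<95)&(hsv[...,1]>80); m[:130]=0;m[200:]=0;m[:,:225]=0;m[:,280:]=0
ct,_=cv2.findContours(m.astype(np.uint8),cv2.RETR_EXTERNAL,cv2.CHAIN_APPROX_NONE); ct=max(ct,key=cv2.contourArea); print(cv2.boundingRect(ct),cv2.contourArea(ct))
E
python3 m1.py
```

```text
tray [[0.3387 0.32  ]
 [0.3652 0.4176]
 [0.5194 0.3752]
 [0.4912 0.2744]] ((428.41851806640625, 345.9794921875), (104.59716796875, 160.0303497314453), 74.60313415527344) [np.float64(0.15915583890609594), np.float64(0.10118843856319656), np.float64(0.16003035493872567), np.float64(0.10459813595969278)] [0.4286 0.3468]
163.37553880543885
74.86265243609996
-15.396862168703441
-105.64485279561701
stand [[0.3756 0.1379]
 [0.4045 0.0247]
 [0.5622 0.0654]
 [0.5305 0.175 ]] ((468.7642517089844, 101.5863037109375), (162.92904663085938, 116.82636260986328), 14.45068645477295) [np.float64(0.15927051609311318), np.float64(0.11682672826849026), np.float64(0.16292906788408368), np.float64(0.11413157856621356)] [0.4682 0.1007]
-166.53692198993508
-75.69162367034015
14.45068433033938
106.15379285458604
spbase [0.4707 0.0973 0.021 ] tip [0.4685 0.1011 0.112 ] lemon [0.3542 0.1897 0.02  ]
(238, 148, 27, 36) 715.0
```

View pics/w1z.png

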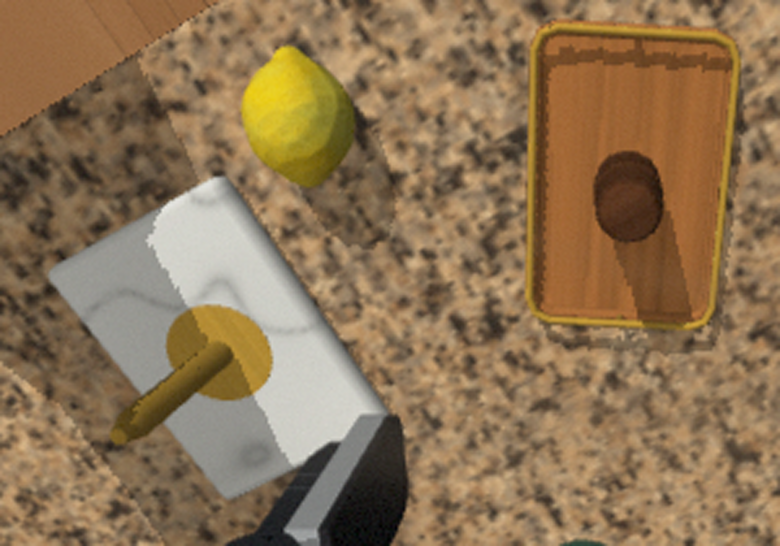

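Request:
send_rows(series=[[[-0.038,0.016,0],[0,0,0]],[[-0.038,0.016,0],[0,0,0]],[[-0.038,0.016,0],[0,0,0]],[[-0.038,0.016,0],[0,0,0]],[[-0.038,0.016,0],[0,0,0]],[[-0.037,0.016,0],[0,0,0]],[[0,0,0],[0,0,0]],[[0,0,0],[0,0,0]]])

```text
clock: 2.68
tcp_pos: [0.47, 0.1, 0.2672]
orientation: [-2.457, -1.957, -0.0]
contact_force: [0.5, -0.6, -0.3]
grip_width: 0.0854
```

Run:
```python
from h import *
np.set_printoptions(precision=4,suppress=True)
f=wrist('w2'); print(f['Tw']); print(r.get_obs()['joints'])
cv2.imwrite('pics/w2z.png',cv2.resize(f['frame'][40:290,100:400,::-1],None,fx=2.4,fy=2.4,interpolation=cv2.INTER_CUBIC))
```

```text
[[ 0.2236  0.9747 -0.0003  0.47  ]
 [ 0.9747 -0.2236  0.0005  0.1   ]
 [ 0.0004 -0.0004 -1.      0.2672]
 [ 0.      0.      0.      1.    ]]
[-0.6459  0.1112  0.3349  1.9804 -0.0425  1.0566  1.0541]
```

View pics/w2.png

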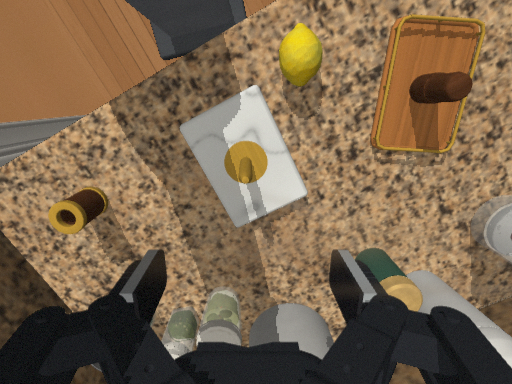

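View pics/w2z.png

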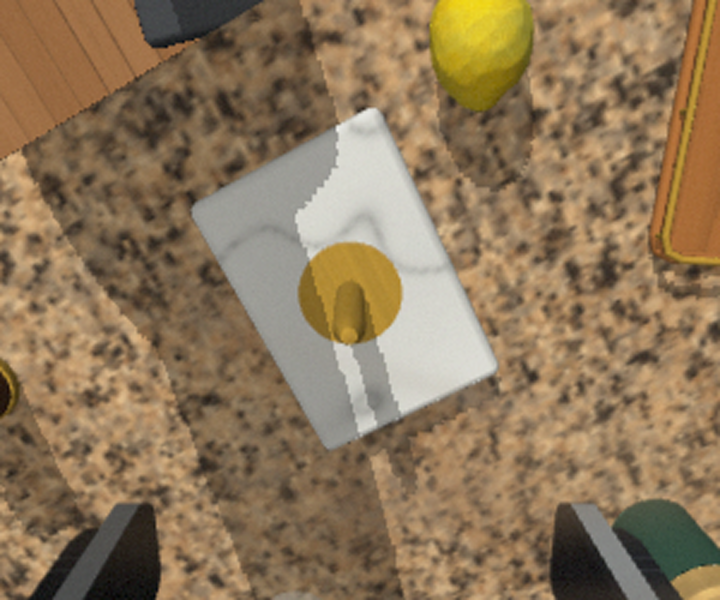

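```bash
cat > m2.py <<'E'
from h import *
import pickle
np.set_printoptions(precision=4,suppress=True)
f=pickle.load(open('pics/w2.pkl','rb'))
c=[(255.8,85),(180,127.5),(237.1,227.5),(307.1,194.2)]
P=np.array([plane(f,*p,.019)[:2] for p in c]); print(P,P.mean(0))
for i in range(4):
    e=P[i]-P[i-1]; print(np.linalg.norm(e),np.degrees(np.arctan2(e[1],e[0])))
print('tip',plane(f,245,180,.112),'disc',plane(f,246,162,.021))
im=f['frame'];hsv=cv2.cvtColor(im,cv2.COLOR_RGB2HSV)
# disc mask
m=cv2.inRange(hsv,(12,150,60),(30,255,255)); m[:,:180]=0;m[:,320:]=0;m[:130]=0;m[230:]=0
n,l,s,cc=cv2.connectedComponentsWithStats(m); i=1+np.argmax(s[1:,4]); print(s[i],cc[i])
m=cv2.inRange(hsv,(14,150,60),(32,255,255)); m[:,115:]=0;m[:180]=0;m[245:]=0
cv2.imwrite('pics/col2.png',cv2.resize(im[170:250,30:130,::-1],None,fx=7,fy=7,interpolation=cv2.INTER_CUBIC))
E
python3 m2.py
```

```text
[[0.3762 0.132 ]
 [0.4053 0.0221]
 [0.5643 0.062 ]
 [0.5359 0.1724]] [0.4704 0.0971]
0.1647209293338658 -165.830105406853
0.11370171513197747 -75.15268026208338
0.1639767562662844 14.08211399310557
0.1139465695751229 104.47156021608298
tip [0.4705 0.0968 0.112 ] disc [0.4701 0.0975 0.021 ]
[ 225  142   42   41 1374] [245.5371 161.7482]
```

View pics/col2.png

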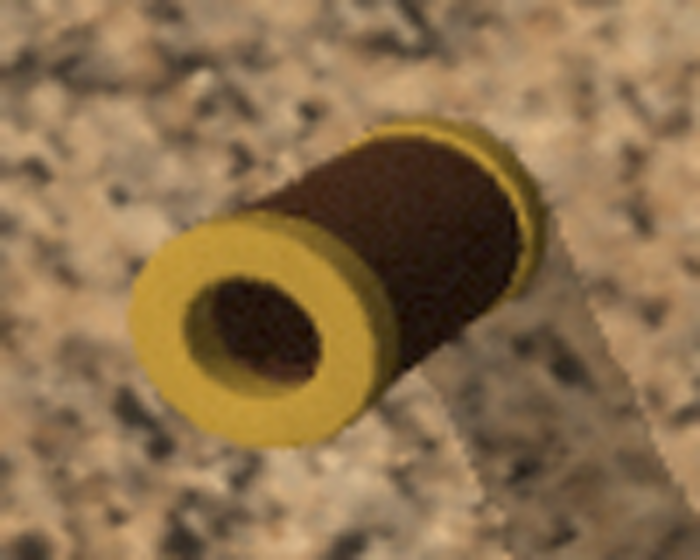

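Run:
```python
from h import *
import pickle
f=pickle.load(open('pics/w2.pkl','rb'))
p=plane(f,66,217.9,.07); print(p, f['Tw'][:3,:3].T@(p-f['Tw'][:3,3]))
```

```text
[ 0.47943308 -0.1417585   0.07      ] [-0.2336553   0.06330973  0.19707715]
```

Request:
send_rows(series=[[[-0.039,0.0105,0.01],[0,0,0]],[[-0.039,0.0105,0.01],[0,0,0]],[[-0.039,0.0105,0.01],[0,0,0]],[[-0.039,0.0105,0.015],[0,0,0]],[[-0.039,0.0105,0.02],[0,0,0]],[[-0.039,0.0105,0.025],[0,0,0]],[[0,0,0],[0,0,0]],[[0,0,0],[0,0,0]]])

```text
clock: 3.72
tcp_pos: [0.4794, -0.1422, 0.1772]
orientation: [-2.457, -1.957, -0.0]
contact_force: [-0.0, 0.7, 0.5]
grip_width: 0.0857
```

Run:
```python
from h import *
np.set_printoptions(precision=4,suppress=True)
f=wrist('w3'); print(f['Tw']); print(r.get_obs()['joints'])
im=f['frame'];hsv=cv2.cvtColor(im,cv2.COLOR_RGB2HSV)
m=cv2.inRange(hsv,(17,150,90),(32,255,255)); 
n,l,s,cc=cv2.connectedComponentsWithStats(m); i=1+np.argmax(s[1:,4]); print(s[i],cc[i])
cv2.imwrite('pics/w3z.png',cv2.resize(im[90:290,150:350,::-1],None,fx=3,fy=3,interpolation=cv2.INTER_CUBIC))
```

```text
[[ 0.2237  0.9746 -0.0004  0.4794]
 [ 0.9746 -0.2237  0.0006 -0.1422]
 [ 0.0005 -0.0005 -1.      0.1772]
 [ 0.      0.      0.      1.    ]]
[-0.2598  0.2733  0.5028  2.0483 -0.1734  0.8598  1.687 ]
[ 446   89   66   60 2862] [477.3134 118.4619]
```

View pics/w3z.png

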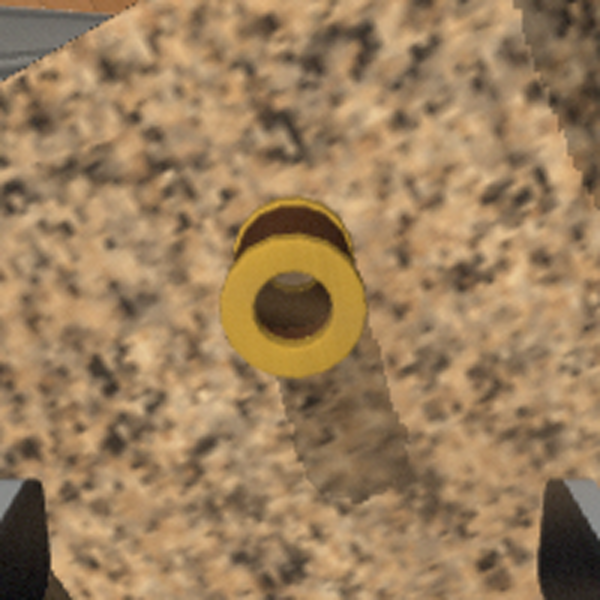

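Run:
```python
from h import *
import pickle
f=pickle.load(open('pics/w3.pkl','rb'))
p=plane(f,247.8,192.2,.07); print(p, f['Tw'][:3,:3].T@(p-f['Tw'][:3,3]))
```

```text
[ 0.47886863 -0.14208256  0.07      ] [-8.11177888e-05 -4.99095856e-04  1.07196398e-01]
```

Request:
send_rows(series=[[[0,0,0.03],[0,0,0]],[[0,0,0.035],[0,0,0]],[[0,0,0.035],[0,0,0]],[[0,0,0.025],[0,0,0]],[[0,0,0.0115],[0,0,0]],[[0,0,0],[0,0,0]]])

```text
clock: 4.53
tcp_pos: [0.4792, -0.1429, 0.0408]
orientation: [-2.458, -1.956, -0.0]
contact_force: [0.1, 0.5, 0.4]
grip_width: 0.0854
```

Request:
send_rows(series=[[[0,0,0],[0,0,0]],[[0,0,0],[0,0,0]],[[0,0,0],[0,0,0]],[[0,0,0],[0,0,0]],[[0,0,0],[0,0,0]],[[0,0,0],[0,0,0]],[[0,0,0],[0,0,0]],[[0,0,0],[0,0,0]]], fingers=255, grip_force=60)

```text
clock: 5.52
tcp_pos: [0.48, -0.1439, 0.0421]
orientation: [2.458, 1.954, 0.003]
contact_force: [-1.6, 1.5, 8.3]
grip_width: 0.0436
```

Request:
send_rows(series=[[[0,0,-0.01],[0,0,0]],[[0,0,-0.025],[0,0,0]],[[0,0,-0.035],[0,0,0]],[[0,0,-0.035],[0,0,0]],[[0,0,-0.025],[0,0,0]],[[0,0,-0.01],[0,0,0]],[[0,0,0],[0,0,0]],[[0,0,0],[0,0,0]]])

```text
clock: 6.52
tcp_pos: [0.4781, -0.1436, 0.1798]
orientation: [-2.458, -1.954, 0.002]
contact_force: [-0.4, 0.6, -1.8]
grip_width: 0.044
```

Run:
```python
from h import *
np.set_printoptions(precision=4,suppress=True)
f=wrist('w4'); print(f['Tw'])
im=f['frame']
cv2.imwrite('pics/w4z.png',cv2.resize(im[150:384,130:370,::-1],None,fx=2.5,fy=2.5,interpolation=cv2.INTER_CUBIC))
for n in ['scene','side']:
    g=grab_frame(n); c=g['frame'][110:290,230:390,::-1]; cv2.imwrite('pics/%s4.png'%n,cv2.resize(c,None,fx=3.3,fy=3.3,interpolation=cv2.INTER_CUBIC))
```

```text
[[ 0.2257  0.9742 -0.0019  0.4781]
 [ 0.9742 -0.2257  0.0002 -0.1436]
 [-0.0003 -0.0019 -1.      0.1798]
 [ 0.      0.      0.      1.    ]]
```

View pics/w4z.png

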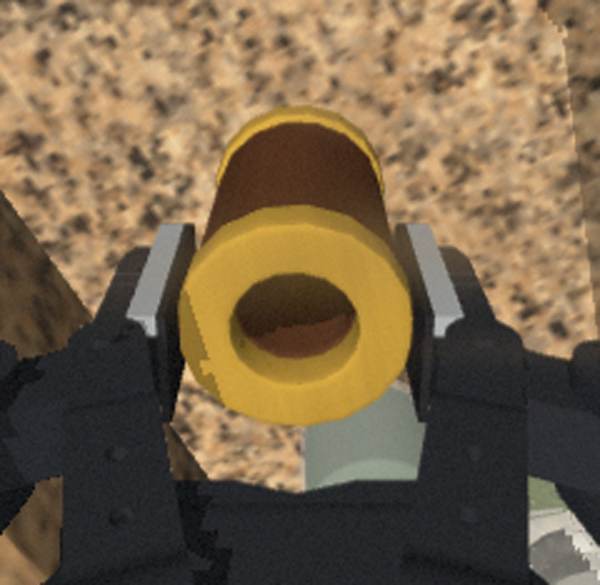

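View pics/scene4.png

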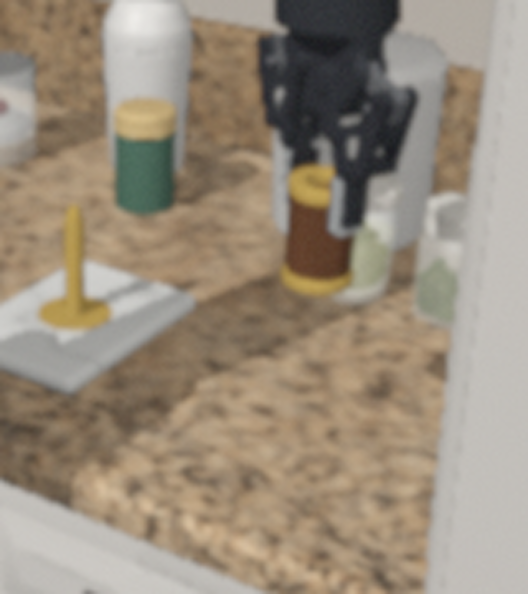

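View pics/side4.png

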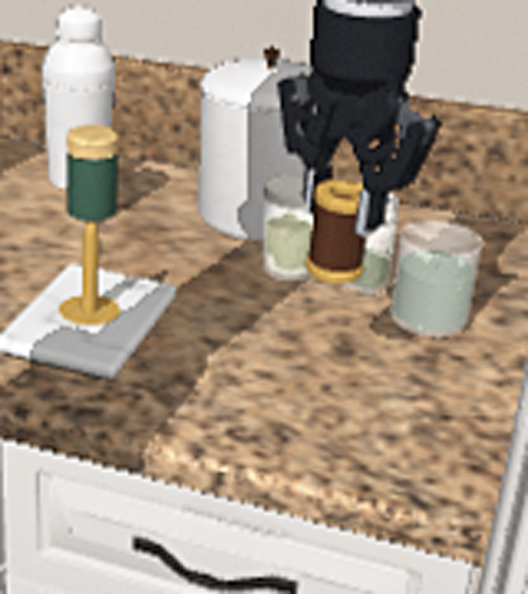

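Run:
```python
from h import *
import pickle
np.set_printoptions(precision=4,suppress=True)
f=pickle.load(open('pics/w4.pkl','rb'));T=f['Tw']
a=np.linspace(0,2*np.pi,73)
for zz in (-.0275,-.0285):
  for y in (-.0015,0,):
    def c(rad,z): 
        q=np.array([proj(f,(T@np.r_[rad*np.cos(t),y+rad*np.sin(t),z,1])[:3]) for t in a]); return ((q-[130,150])*2.5)
    for nm,rad,z in(('hole',.012,zz),('top',.023,zz),('bot',.023,zz+.07)):
        q=c(rad,z);print(zz,y,nm,q.min(0),q.max(0))
```

```text
-0.0275 -0.0015 hole [230.8363 265.1796] [358.8981 374.9065]
-0.0275 -0.0015 top [172.0439 210.5058] [417.7214 421.2659]
-0.0275 -0.0015 bot [212.6855  94.6552] [376.8632 246.1685]
-0.0275 0 hole [231.0592 272.4101] [358.6703 381.3653]
-0.0275 0 top [172.4758 218.137 ] [417.2844 427.4117]
-0.0275 0 bot [212.8776  99.9543] [376.6683 250.7533]
-0.0285 -0.0015 hole [230.3823 268.0524] [359.3563 378.3802]
-0.0285 -0.0015 top [171.1671 213.046 ] [418.6028 424.9668]
-0.0285 -0.0015 bot [212.2964  95.7469] [377.2543 247.8784]
-0.0285 0 hole [230.6085 275.3253] [359.1252 384.8716]
-0.0285 0 top [171.6052 220.725 ] [418.1596 431.1415]
-0.0285 0 bot [212.4903 101.0694] [377.0576 252.4802]
```

Request:
send_rows(series=[[[0.02,-0.005,-0.01],[0,0,0]],[[0.038,-0.01,0],[0,0,0]],[[0.042,-0.0115,0],[0,0,0]],[[0.042,-0.0115,0],[0,0,0]],[[0.042,-0.0115,0],[0,0,0]],[[0.032,-0.009,0],[0,0,0]],[[0.016,-0.004,0],[0,0,0]],[[0,0,0],[0,0,0]],[[0,0,0],[0,0,0]]])

```text
clock: 7.8
tcp_pos: [0.4704, 0.0945, 0.1906]
orientation: [2.461, 1.952, -0.001]
contact_force: [-0.3, 0.0, -1.3]
grip_width: 0.0437
```

Run:
```python
from h import *
np.set_printoptions(precision=4,suppress=True)
f=wrist('w5'); print(f['Tw'])
im=f['frame']
cv2.imwrite('pics/w5z.png',cv2.resize(im[130:364,130:370,::-1],None,fx=2.5,fy=2.5,interpolation=cv2.INTER_CUBIC))
for n in ['scene','side']:
    g=grab_frame(n); c=g['frame'][90:230,180:340,::-1]; cv2.imwrite('pics/%s5.png'%n,cv2.resize(c,None,fx=4,fy=4,interpolation=cv2.INTER_CUBIC))
    import pickle; pickle.dump(g,open('pics/%s5.pkl'%n,'wb'))
```

```text
[[ 0.2279  0.9737 -0.0004  0.4704]
 [ 0.9737 -0.2279 -0.0008  0.0945]
 [-0.0009 -0.0002 -1.      0.1906]
 [ 0.      0.      0.      1.    ]]
```

View pics/w5z.png

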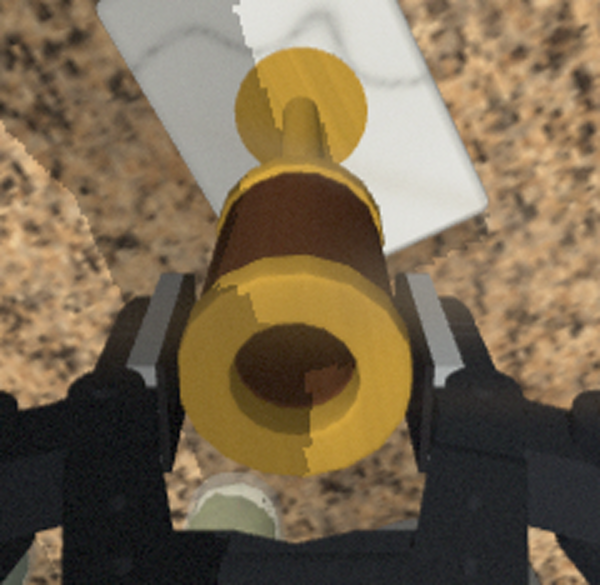

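View pics/scene5.png

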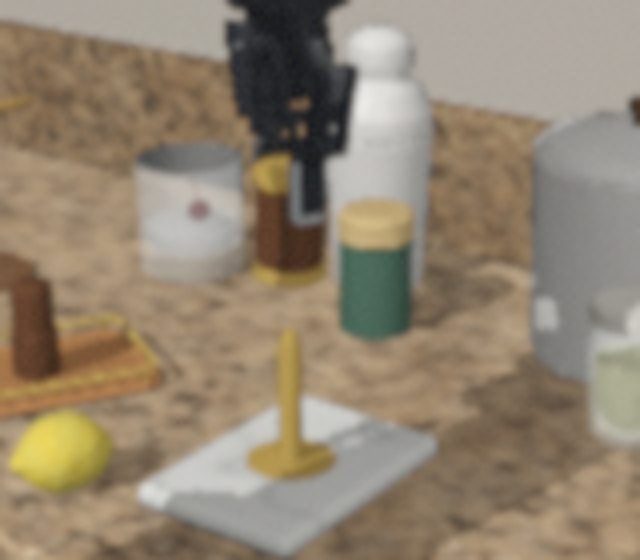

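View pics/side5.png

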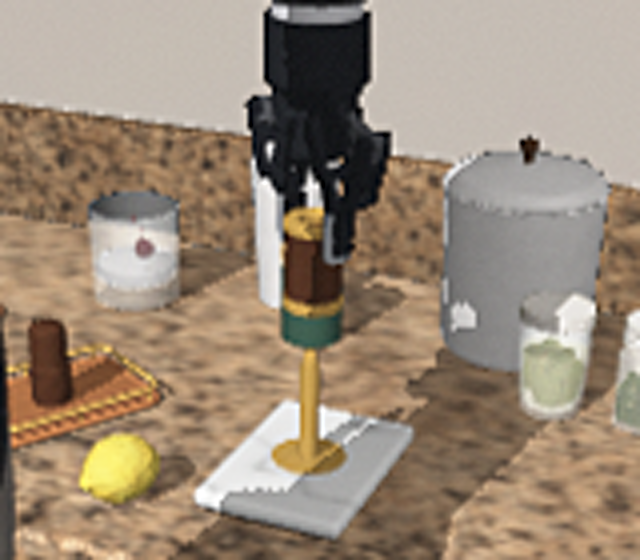

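Request:
send_rows(series=[[[0.001,0,0.01],[0,0,0]],[[0,0,0.02],[0,0,0]],[[0,0,0.015],[0,0,0]],[[0,0,0.015],[0,0,0]],[[0,0,0.01],[0,0,0]],[[0,0,0],[0,0,0]]])

```text
clock: 8.7
tcp_pos: [0.4702, 0.097, 0.12]
orientation: [-2.459, -1.954, 0.002]
contact_force: [0.9, -0.4, -1.0]
grip_width: 0.0442
```

Run:
```python
from h import *
np.set_printoptions(precision=4,suppress=True)
f=wrist('w6'); print(f['Tw'],r.get_obs()['contact_force'],r.get_obs()['moment'])
im=f['frame']
cv2.imwrite('pics/w6z.png',cv2.resize(im[130:364,130:370,::-1],None,fx=2.5,fy=2.5,interpolation=cv2.INTER_CUBIC))
```

```text
[[ 0.2259  0.9741 -0.0014  0.4702]
 [ 0.9741 -0.2259 -0.0007  0.097 ]
 [-0.001  -0.0012 -1.      0.12  ]
 [ 0.      0.      0.      1.    ]] [-0.5027 -0.0574 -1.745 ] [-0.0576 -0.0873 -0.0497]
```

View pics/w6z.png

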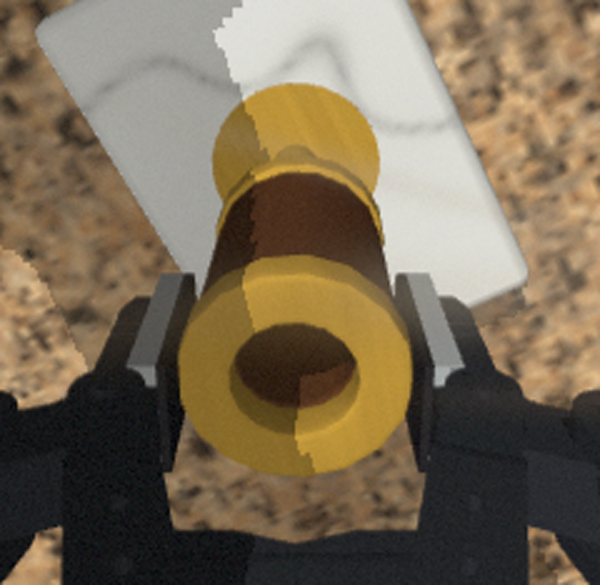

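Request:
send_rows(series=[[[-0.001,0,0.015],[0,0,0]],[[0,0,0.015],[0,0,0]],[[0,0,0.012],[0,0,0]],[[0,0,0.008],[0,0,0]],[[0,0,0.003],[0,0,0]],[[0,0,0.002],[0,0,0]],[[0,0,0],[0,0,0]]])

```text
clock: 9.62
tcp_pos: [0.4706, 0.0963, 0.066]
orientation: [2.46, 1.954, 0.001]
contact_force: [0.4, -0.1, -1.7]
grip_width: 0.0436
```

Request:
send_rows(series=[[[0,0,0.0015],[0,0,0]],[[0,0,0.001],[0,0,0]],[[0,0,0.0005],[0,0,0]],[[0,0,0],[0,0,0]]])

```text
clock: 10.12
tcp_pos: [0.4703, 0.0963, 0.0628]
orientation: [-2.459, -1.954, 0.0]
contact_force: [-0.5, 0.4, -1.3]
grip_width: 0.0436
```

Request:
send_rows(series=[[[0,0,0.0005],[0,0,0]],[[0,0,0.0005],[0,0,0]],[[0,0,0.0005],[0,0,0]],[[0,0,0],[0,0,0]]])

```text
clock: 10.62
tcp_pos: [0.471, 0.0963, 0.0621]
orientation: [2.46, 1.954, 0.002]
contact_force: [-1.9, -0.9, 9.2]
grip_width: 0.0435
```

Request:
send_rows(series=[[[0,0,0],[0,0,0]],[[0,0,0],[0,0,0]],[[0,0,0],[0,0,0]],[[0,0,0],[0,0,0]],[[0,0,0],[0,0,0]],[[0,0,-0.02],[0,0,0]],[[0,0,-0.035],[0,0,0]],[[0,0,-0.045],[0,0,0]],[[0,0,-0.045],[0,0,0]],[[0,0,-0.03],[0,0,0]],[[0,0,0],[0,0,0]],[[0,0,0],[0,0,0]]], fingers=0)

```text
clock: 12.12
tcp_pos: [0.4698, 0.0962, 0.2356]
orientation: [-2.459, -1.954, 0.001]
contact_force: [0.9, 0.3, 0.0]
grip_width: 0.0858
```

Run:
```python
from h import *
np.set_printoptions(precision=4,suppress=True)
f=wrist('w7'); print(f['Tw'],r.get_obs()['contact_force'])
im=f['frame']
cv2.imwrite('pics/w7z.png',cv2.resize(im[60:260,130:370,::-1],None,fx=3,fy=3,interpolation=cv2.INTER_CUBIC))
g=grab_frame('side');cv2.imwrite('pics/side7.png',cv2.resize(g['frame'][130:230,180:340,::-1],None,fx=4,fy=4,interpolation=cv2.INTER_CUBIC))
```

```text
[[ 0.2257  0.9742 -0.0009  0.4698]
 [ 0.9742 -0.2257 -0.0002  0.0962]
 [-0.0004 -0.0009 -1.      0.2356]
 [ 0.      0.      0.      1.    ]] [-0.0336  0.328   0.0688]
```

View pics/w7z.png

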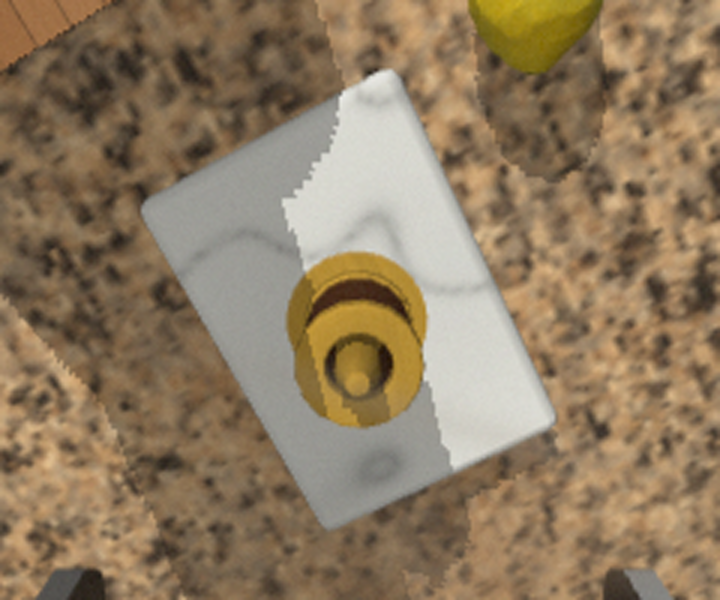

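View pics/side7.png

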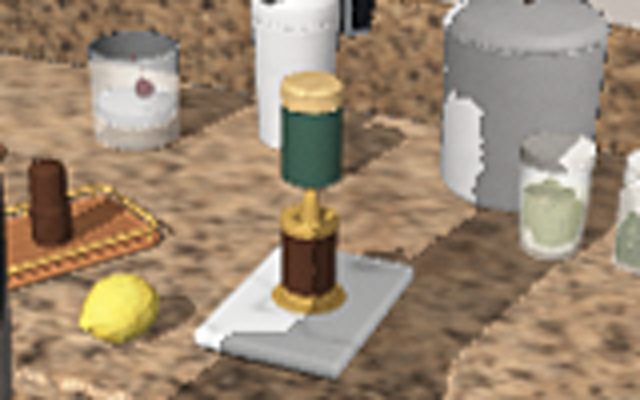

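Run:
```python
from h import *
import pickle
np.set_printoptions(precision=4,suppress=True)
f=pickle.load(open('pics/w7.pkl','rb'))
P=np.array([plane(f,130+u/3,60+v/3,.019)[:2] for u,v in [(393,70),(143,208),(328,529),(553,418)]]); print(P.mean(0))
for i in range(4):
    e=P[i]-P[i-1]; print(np.linalg.norm(e),np.degrees(np.arctan2(e[1],e[0])))
print('tip',plane(f,130+359/3,60+384/3,.112),'coltop',plane(f,130+359/3,60+362/3,.09))
```

```text
[0.4697 0.0976]
0.16121265706948837 -166.14566052690256
0.11446398630566883 -75.61764943152725
0.16343366068152398 14.046974857705393
0.1139567102914039 105.50114416507343
tip [0.4706 0.0977 0.112 ] coltop [0.4694 0.0981 0.09  ]
```

Request:
send_rows(series=[[[0.02,-0.008,0],[0,0,0]],[[0.04,-0.016,0],[0,0,0]],[[0.04,-0.017,0],[0,0,0]],[[0.04,-0.017,0],[0,0,0]],[[0.04,-0.017,0.005],[0,0,0]],[[0.035,-0.014,0.015],[0,0,0]],[[0.02,-0.008,0.015],[0,0,0]],[[0,0,0],[0,0,0]],[[0,0,0],[0,0,0]]])

```text
clock: 13.35
tcp_pos: [0.4296, 0.3453, 0.2011]
orientation: [2.461, 1.951, -0.002]
contact_force: [0.8, -0.8, 0.2]
grip_width: 0.0855
```

Run:
```python
from h import *
np.set_printoptions(precision=4,suppress=True)
f=wrist('w8'); print(f['Tw'],r.get_obs()['contact_force'])
im=f['frame']
cv2.imwrite('pics/w8z.png',cv2.resize(im[70:290,150:350,::-1],None,fx=3,fy=2.7,interpolation=cv2.INTER_CUBIC))
```

```text
[[ 0.2279  0.9737 -0.0001  0.4296]
 [ 0.9737 -0.2279 -0.0014  0.3453]
 [-0.0014  0.0002 -1.      0.2011]
 [ 0.      0.      0.      1.    ]] [-0.0357  0.1084 -0.8534]
```

View pics/w8z.png

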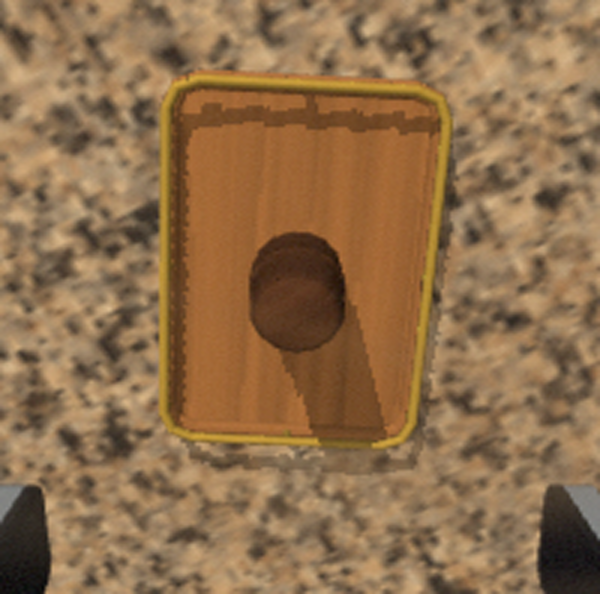

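Run:
```python
from h import *
import pickle
np.set_printoptions(precision=4,suppress=True)
f=pickle.load(open('pics/w8.pkl','rb'))
px=lambda u,v:(150+u/3,70+v/2.7)
def L(a,b): return plane(f,*px(*a),.018)[:2],plane(f,*px(*b),.018)[:2]
E=[L((162,110),(162,420)),L((185,74),(430,92)),L((452,115),(414,430)),L((185,440),(395,449))]
for a,b in E: e=b-a; print(np.degrees(np.arctan2(e[1],e[0])))
def X(l,m):
    h=np.cross(np.cross(np.r_[l[0],1],np.r_[l[1],1]),np.cross(np.r_[m[0],1],np.r_[m[1],1])); return h[:2]/h[2]
P=np.array([X(E[i],E[(i+1)%4]) for i in range(4)]); print(P,P.mean(0),[np.linalg.norm(P[i]-P[i-1]) for i in range(4)])
k=plane(f,*px(297,309),.08);print('knob',k, f['Tw'][:3,:3].T@(k-f['Tw'][:3,3]))
k=np.r_[P.mean(0),.018];print(f['Tw'][:3,:3].T@(k-f['Tw'][:3,3]))
```

```text
-15.933061034089636
72.38943534604383
-16.281184477333703
73.87153604351845
[[0.3373 0.3181]
 [0.3692 0.4188]
 [0.5215 0.3744]
 [0.4924 0.2738]] [0.4301 0.3463] [np.float64(0.161321005439781), np.float64(0.10567713473083445), np.float64(0.15858732829259614), np.float64(0.10466889863387582)]
knob [0.4262 0.347  0.08  ] [ 0.0011 -0.0038  0.1211]
[0.0014 0.0002 0.1831]
```

```bash
python3 - <<'E'
from h import *
import pickle
np.set_printoptions(precision=1,suppress=True)
f=pickle.load(open('pics/w8.pkl','rb'));T=f['Tw'];a=np.linspace(0,2*np.pi,73)
for y in (-.004,-.002,0):
  for r_,z in ((.018,.006),(.018,.04),(.016,.046),(.016,.07),(.016,.075),(.013,.08)):
    q=np.array([proj(f,(T@np.r_[.001+r_*np.cos(t),y+r_*np.sin(t),T[2,3]-z,1])[:3]) for t in a]); q=(q-[150,70])*[3,2.7]
    print(y,r_,z,q.min(0),q.max(0))
E
python3 - <<'E'
import cv2,numpy as np
im=cv2.imread('pics/w8.png')[145:210,225:275]; cv2.imwrite('pics/kn.png',cv2.resize(np.clip(im.astype(float)*2.2,0,255).astype(np.uint8),None,fx=9,fy=9,interpolation=cv2.INTER_CUBIC))
E
```

```text
-0.004 0.018 0.006 [251.2 221.5] [341.  300.7]
-0.004 0.018 0.04 [246.9 236.5] [345.9 323.1]
-0.004 0.016 0.046 [251.6 244.6] [341.3 322.9]
-0.004 0.016 0.07 [248.3 258.1] [345.1 342.1]
-0.004 0.016 0.075 [247.5 261.2] [346.  346.5]
-0.004 0.013 0.08 [256.1 272.8] [337.5 343.1]
-0.002 0.018 0.006 [251.3 226.1] [340.9 304.9]
-0.002 0.018 0.04 [247.  241.5] [345.8 327.8]
-0.002 0.016 0.046 [251.7 249.6] [341.2 327.6]
-0.002 0.016 0.07 [248.4 263.5] [345.  347.1]
-0.002 0.016 0.075 [247.6 266.7] [345.9 351.6]
-0.002 0.013 0.08 [256.2 278.3] [337.4 348.4]
0 0.018 0.006 [251.4 230.6] [340.8 309.1]
0 0.018 0.04 [247.1 246.5] [345.7 332.4]
0 0.016 0.046 [251.8 254.6] [341.1 332.3]
0 0.016 0.07 [248.5 268.9] [344.9 352.2]
0 0.016 0.075 [247.7 272.2] [345.7 356.7]
0 0.013 0.08 [256.3 283.9] [337.3 353.6]
```

View pics/kn.png

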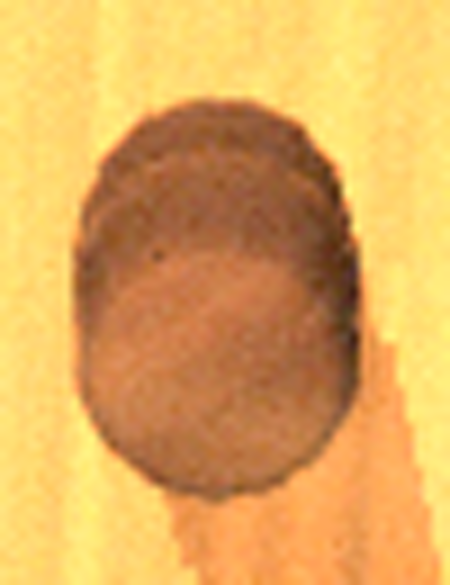

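Request:
send_rows(series=[[[0.001,0,0.02],[0,0,0]],[[0,0,0.035],[0,0,0]],[[0,0,0.04],[0,0,0]],[[0,0,0.035],[0,0,0]],[[0,0,0.02],[0,0,0]],[[0,0,0.009],[0,0,0]],[[0,0,0],[0,0,0]],[[0,0,0],[0,0,0]]])

```text
clock: 14.4
tcp_pos: [0.43, 0.3483, 0.0434]
orientation: [-2.46, -1.954, -0.003]
contact_force: [-0.1, 0.1, 0.1]
grip_width: 0.0852
```

Request:
send_rows(series=[[[0,0,0],[0,0,0]],[[0,0,0],[0,0,0]],[[0,0,0],[0,0,0]],[[0,0,0],[0,0,0]],[[0,0,0],[0,0,0]],[[0,0,0],[0,0,0]],[[0,0,0],[0,0,0]],[[0,0,0],[0,0,0]]], fingers=255, grip_force=70)

```text
clock: 15.4
tcp_pos: [0.4292, 0.3477, 0.0429]
orientation: [2.46, 1.954, -0.001]
contact_force: [-1.7, -1.6, 7.3]
grip_width: 0.0301
```

Request:
send_rows(series=[[[0,0,-0.008],[0,0,0]],[[0,0,-0.02],[0,0,0]],[[0,0,-0.03],[0,0,0]],[[0,0,-0.035],[0,0,0]],[[0,0,-0.03],[0,0,0]],[[0,0,-0.02],[0,0,0]],[[0,0,-0.007],[0,0,0]],[[0,0,0],[0,0,0]]])

```text
clock: 16.4
tcp_pos: [0.429, 0.348, 0.1922]
orientation: [-2.459, -1.955, 0.0]
contact_force: [-0.8, -0.5, -3.1]
grip_width: 0.0301
```

Run:
```python
from h import *
np.set_printoptions(precision=4,suppress=True)
f=wrist('w9'); print(f['Tw'],r.get_obs()['contact_force'],r.get_obs()['moment'])
g=grab_frame('scene');cv2.imwrite('pics/scene9.png',cv2.resize(g['frame'][90:230,130:330,::-1],None,fx=4,fy=4,interpolation=cv2.INTER_CUBIC))
```

```text
[[ 0.2257  0.9742 -0.0001  0.429 ]
 [ 0.9742 -0.2257  0.0001  0.348 ]
 [ 0.     -0.0001 -1.      0.1922]
 [ 0.      0.      0.      1.    ]] [ 0.1591 -0.0306 -3.1744] [-0.0165  0.0034 -0.0149]
```

View pics/w9.png

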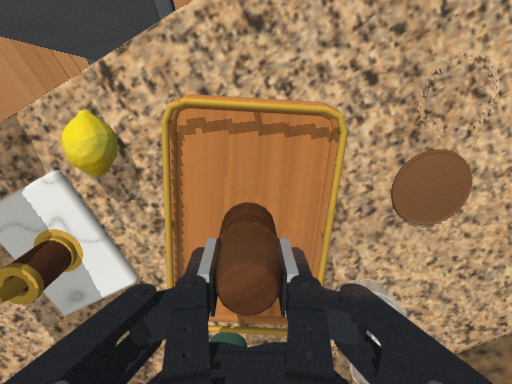

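View pics/scene9.png

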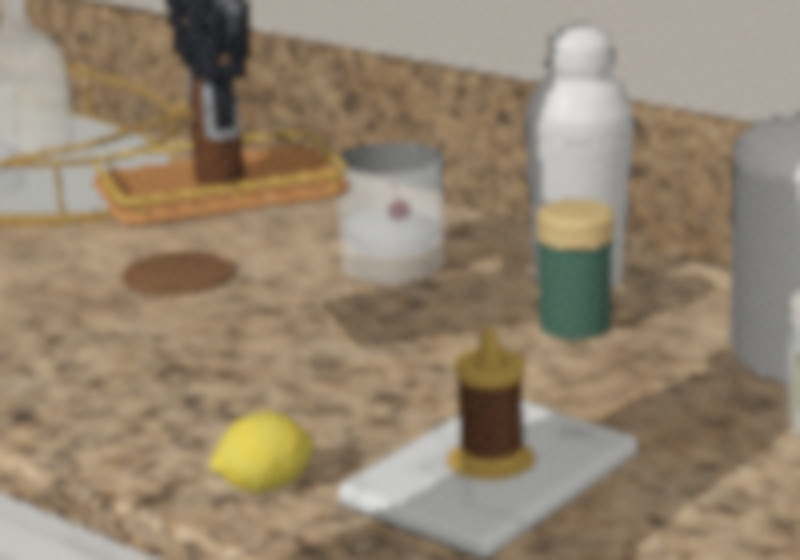

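Run:
```python
from h import *
import pickle
f=pickle.load(open('pics/w9.pkl','rb'))
cv2.imwrite('pics/w9z.png',cv2.resize(f['frame'][85:340,145:365,::-1],None,fx=3,fy=2.3,interpolation=cv2.INTER_CUBIC))
```

```text
(no output)
```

View pics/w9z.png

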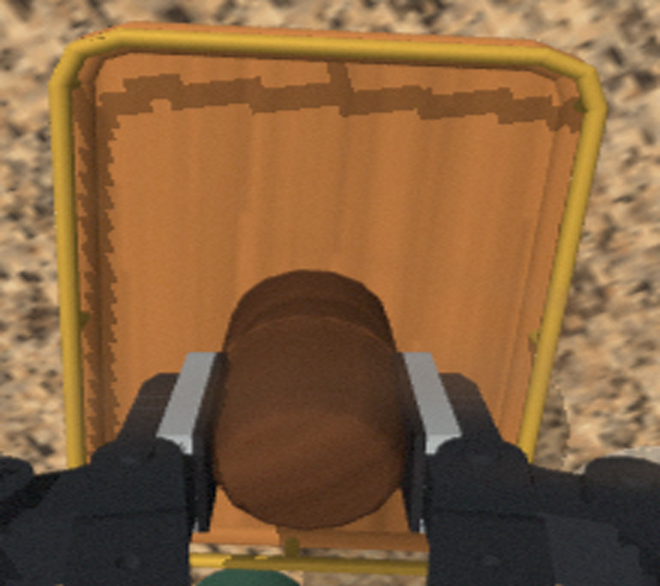

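Run:
```python
from h import *
import pickle
np.set_printoptions(precision=4,suppress=True)
f=pickle.load(open('pics/w9.pkl','rb'));Ti=np.linalg.inv(f['Tw'])
px=lambda u,v:(145+u/3,85+v/2.3)
def L(a,b): return [(Ti@np.r_[plane(f,*px(*q),.166),1])[:2] for q in (a,b)]
E=[L((51,100),(69,460)),L((110,31),(540,46)),L((606,105),(538,455)),L((195,567),(425,572))]
for a,b in E: e=b-a; print(a,b,np.degrees(np.arctan2(e[1],e[0])))
def X(l,m):
    h=np.cross(np.cross(np.r_[l[0],1],np.r_[l[1],1]),np.cross(np.r_[m[0],1],np.r_[m[1],1])); return h[:2]/h[2]
P=np.array([X(E[i],E[(i+1)%4]) for i in range(4)]); print(P,P.mean(0),[np.linalg.norm(P[i]-P[i-1]) for i in range(4)])
```

```text
[-0.0495 -0.0653] [-0.0554  0.0409] 93.16712136454875
[-0.037  -0.0817] [ 0.0433 -0.0782] 2.4827974086003084
[ 0.0572 -0.064 ] [0.0528 0.0391] 92.4214938527643
[-0.0279  0.0813] [0.0287 0.0833] 2.0005439723268723
[[-0.0486 -0.0822]
 [ 0.0577 -0.0776]
 [ 0.0509  0.0841]
 [-0.0576  0.0803]] [0.0006 0.0012] [np.float64(0.1626818862556129), np.float64(0.10641742001350035), np.float64(0.16175683747097871), np.float64(0.10853731459094218)]
```

Request:
send_rows(series=[[[0,0,0],[0,0,-0.5]],[[0,0,0],[0,0,-0.8]],[[0,0,0],[0,0,-0.8]],[[0,0,0],[0,0,-0.8]],[[0,0,0],[0,0,-0.8]],[[0,0,0],[0,0,-0.8]],[[0,0,0],[0,0,-0.8]],[[0,0,0],[0,0,-0.5]],[[0,0,0],[0,0,-0.2]],[[0,0,0],[0,0,0]],[[-0.015,-0.002,0],[0,0,0]],[[-0.03,-0.004,0],[0,0,0]],[[-0.04,-0.006,0],[0,0,0]],[[-0.04,-0.006,0],[0,0,0]],[[-0.04,-0.006,0],[0,0,0]],[[-0.04,-0.005,0],[0,0,0]],[[-0.03,-0.004,0],[0,0,0]],[[-0.016,-0.002,0],[0,0,0]],[[0,0,0],[0,0,0]],[[0,0,0],[0,0,0]]])

```text
clock: 19.0
tcp_pos: [0.4687, 0.0991, 0.1923]
orientation: [-1.868, -2.526, -0.001]
contact_force: [0.7, 0.7, -2.5]
grip_width: 0.0299
```

Run:
```python
from h import *
import pickle
np.set_printoptions(precision=4,suppress=True)
f=wrist('w10'); print(f['Tw'],r.get_obs()['contact_force'],r.get_obs()['moment'],r.get_obs()['joints'])
for n in ['scene','side']:
    g=grab_frame(n);pickle.dump(g,open('pics/%s10.pkl'%n,'wb'));cv2.imwrite('pics/%s10.png'%n,cv2.resize(g['frame'][90:230,150:350,::-1],None,fx=4,fy=4,interpolation=cv2.INTER_CUBIC))
```

```text
[[-0.293   0.9561 -0.      0.4687]
 [ 0.9561  0.293   0.0006  0.0991]
 [ 0.0006  0.0001 -1.      0.1923]
 [ 0.      0.      0.      1.    ]] [-0.9935  0.065  -1.7466] [0.0063 0.0178 0.0396] [-0.5891  0.201   0.2858  2.0682 -0.0737  0.8816  1.6068]
```

View pics/w10.png

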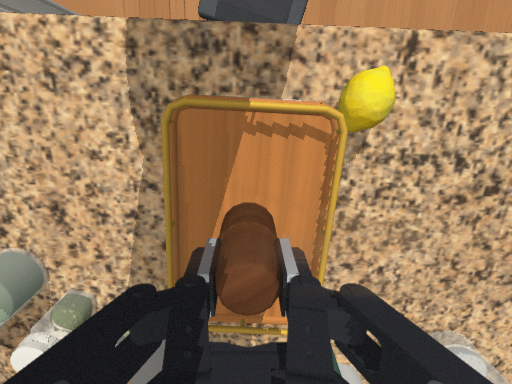

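View pics/scene10.png

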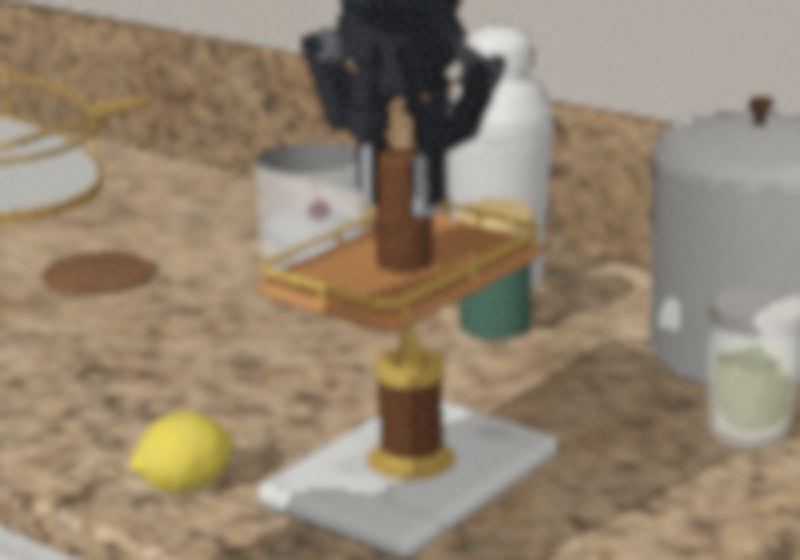

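View pics/side10.png

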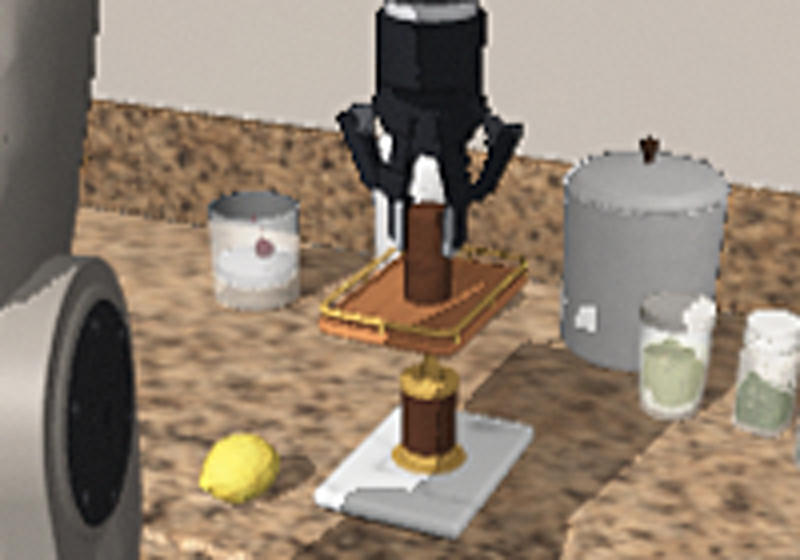

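Request:
send_rows(series=[[[-0.002,0,0.008],[0,0,0]],[[0,0,0.012],[0,0,0]],[[0,0,0.01],[0,0,0]],[[0,0,0.008],[0,0,0]],[[0,0,0.006],[0,0,0]],[[0,0,0],[0,0,0]],[[0,0,0],[0,0,0]]])

```text
clock: 20.02
tcp_pos: [0.4697, 0.0959, 0.1485]
orientation: [1.87, 2.524, 0.001]
contact_force: [-0.6, -0.0, -3.2]
grip_width: 0.0301
```

Run:
```python
from h import *
import pickle
np.set_printoptions(precision=4,suppress=True)
print([ (o['tcp_pos'],o['contact_force'],o['moment']) for o in [r.get_obs()]])
for n in ['scene','side']:
    g=grab_frame(n);cv2.imwrite('pics/%s11.png'%n,cv2.resize(g['frame'][130:230,190:310,::-1],None,fx=6,fy=6,interpolation=cv2.INTER_CUBIC))
```

```text
[(array([0.4697, 0.0959, 0.1485]), array([-0.568 , -0.0419, -3.153 ]), array([ 0.005 , -0.0043,  0.0258]))]
```

View pics/scene11.png

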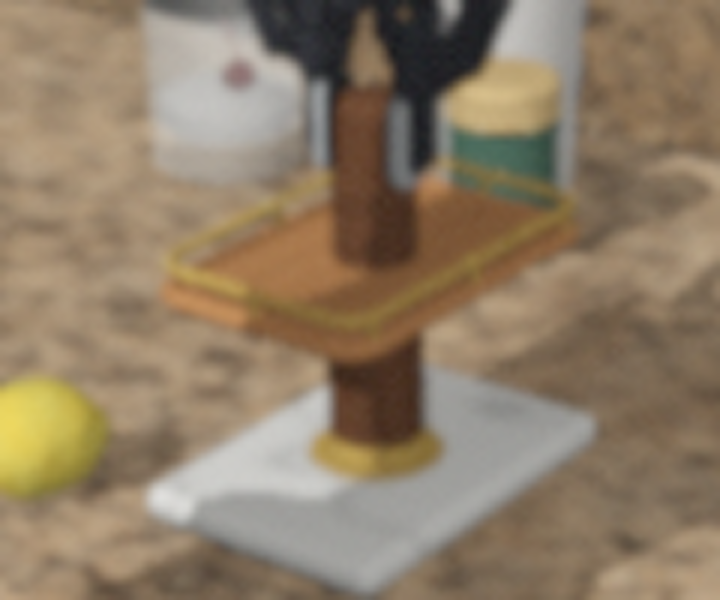

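View pics/side11.png

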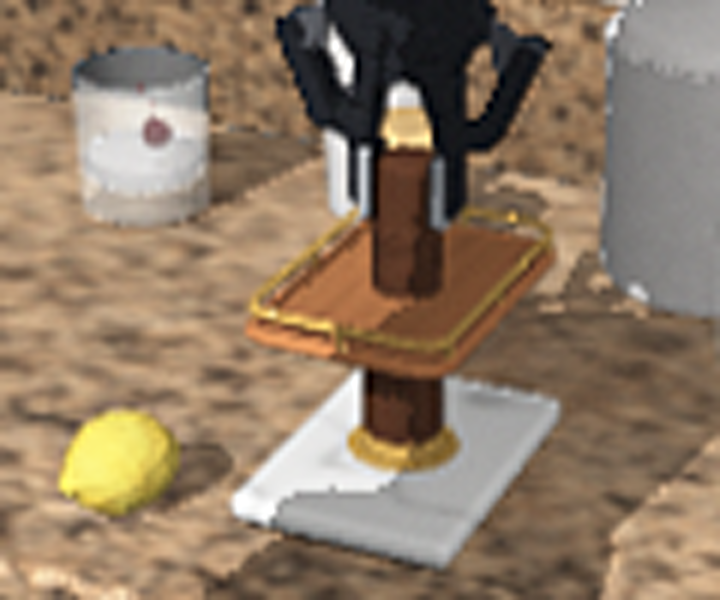

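Request:
send_rows(series=[[[0.0005,0,0.005],[0,0,0]],[[0,0,0.004],[0,0,0]],[[0,0,0.003],[0,0,0]],[[0,0,0.0015],[0,0,0]],[[0,0,0],[0,0,0]]])

```text
clock: 20.75
tcp_pos: [0.4692, 0.0963, 0.1347]
orientation: [-1.87, -2.524, 0.0]
contact_force: [-0.4, -0.1, -2.8]
grip_width: 0.0302
```

Request:
send_rows(series=[[[0,0,0.0005],[0,0,0]],[[0,0,0.0005],[0,0,0]],[[0,0,0],[0,0,0]]])

```text
clock: 21.12
tcp_pos: [0.4693, 0.0963, 0.1338]
orientation: [1.87, 2.525, 0.0]
contact_force: [-0.3, -0.2, -2.9]
grip_width: 0.0299
```

Request:
send_rows(series=[[[0,0,0.0005],[0,0,0]],[[0,0,0.0005],[0,0,0]],[[0,0,0],[0,0,0]]])

```text
clock: 21.5
tcp_pos: [0.4694, 0.0963, 0.1329]
orientation: [1.87, 2.524, 0.0]
contact_force: [-1.0, -0.1, 0.1]
grip_width: 0.0302
```

Request:
send_rows(series=[[[0,0,0.0005],[0,0,0]],[[0,0,0],[0,0,0]]])

```text
clock: 21.75
tcp_pos: [0.4697, 0.0964, 0.1329]
orientation: [1.87, 2.524, 0.001]
contact_force: [-1.8, -0.3, 4.8]
grip_width: 0.03
```

Run:
```python
from h import *
import pickle
np.set_printoptions(precision=4,suppress=True)
print([ (o['tcp_pos'],o['contact_force'],o['moment']) for o in [r.get_obs()]])
for n in ['scene','side']:
    g=grab_frame(n);cv2.imwrite('pics/%s12.png'%n,cv2.resize(g['frame'][130:230,190:310,::-1],None,fx=6,fy=6,interpolation=cv2.INTER_CUBIC))
```

```text
[(array([0.4697, 0.0964, 0.1329]), array([-1.8187, -0.3392,  4.767 ]), array([-0.1851,  0.4351,  0.0288]))]
```

View pics/scene12.png

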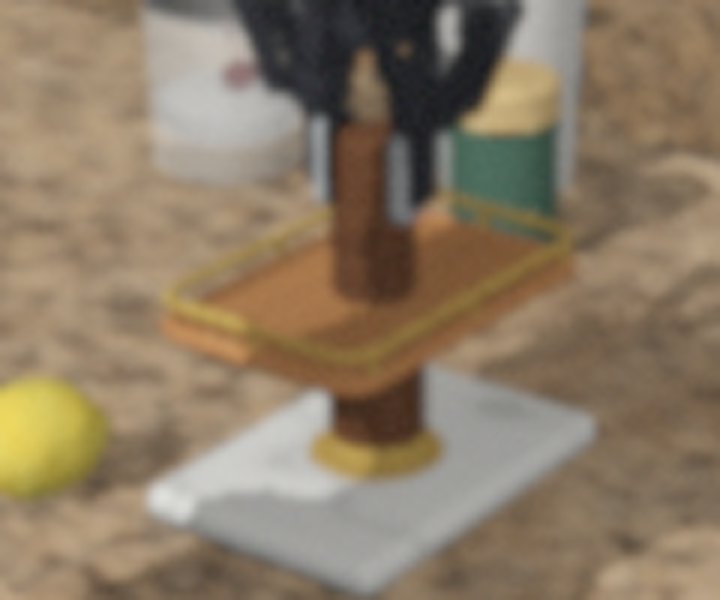

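Request:
send_rows(series=[[[0,0,0],[0,0,0]],[[0,0,0],[0,0,0]],[[0,0,0],[0,0,0]],[[0,0,0],[0,0,0]],[[0,0,0],[0,0,0]],[[0,0,0],[0,0,0]],[[0,0,-0.015],[0,0,0]],[[0,0,-0.025],[0,0,0]],[[0,0,-0.03],[0,0,0]],[[0,0,-0.03],[0,0,0]],[[0,0,-0.025],[0,0,0]],[[0,0,-0.015],[0,0,0]],[[0,0,0],[0,0,0]],[[0,0,0],[0,0,0]]], fingers=0)

```text
clock: 23.6
tcp_pos: [0.4687, 0.0962, 0.2715]
orientation: [-1.869, -2.524, 0.002]
contact_force: [-0.4, -0.1, -0.2]
grip_width: 0.0852
```

Run:
```python
from h import *
import pickle
np.set_printoptions(precision=4,suppress=True)
f=wrist('w13')
print([ (o['clock'],o['tcp_pos'],o['contact_force'],o['moment']) for o in [r.get_obs()]],f['Tw'])
cv2.imwrite('pics/w13z.png',cv2.resize(f['frame'][60:310,120:370,::-1],None,fx=2.4,fy=2.4,interpolation=cv2.INTER_CUBIC))
for n in ['scene','side']:
    g=grab_frame(n);pickle.dump(g,open('pics/%s13.pkl'%n,'wb'));cv2.imwrite('pics/%s13.png'%n,cv2.resize(g['frame'][110:230,150:390,::-1],None,fx=3.3,fy=3.3,interpolation=cv2.INTER_CUBIC))
```

```text
[(23.65, array([0.4686, 0.0961, 0.2713]), array([0.5725, 0.7403, 0.6899]), array([ 0.0132, -0.0036, -0.0018]))] [[-0.2915  0.9566 -0.0013  0.4687]
 [ 0.9566  0.2915 -0.0005  0.0962]
 [-0.0001 -0.0014 -1.      0.2715]
 [ 0.      0.      0.      1.    ]]
```

View pics/w13z.png

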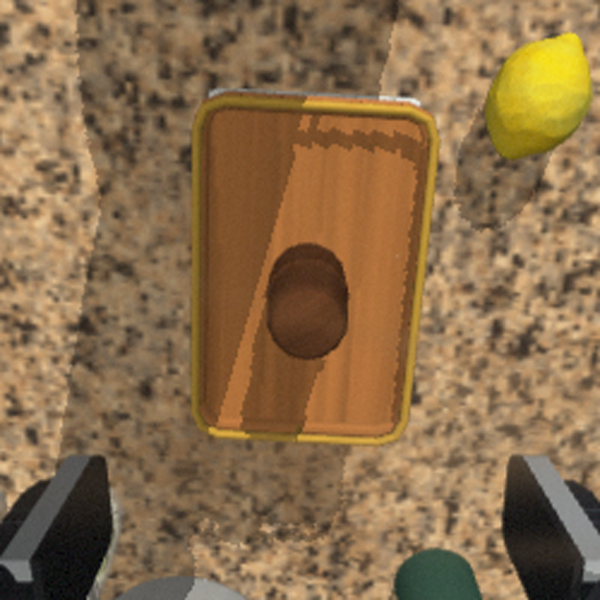

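View pics/scene13.png

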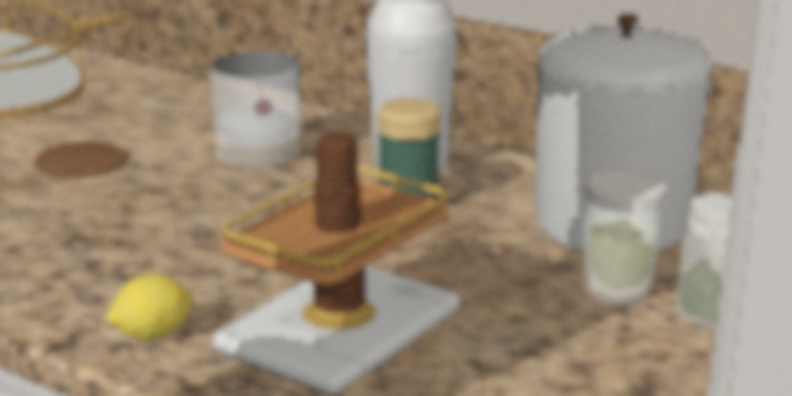

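View pics/side13.png

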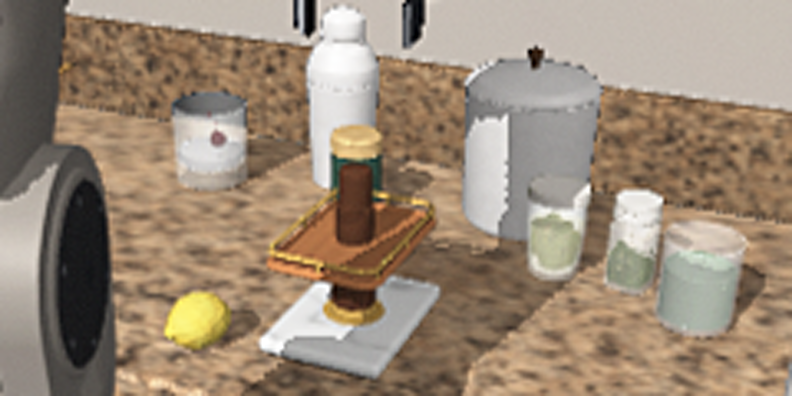

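Run:
```python
from h import *
import pickle
np.set_printoptions(precision=4,suppress=True)
f=pickle.load(open('pics/w13.pkl','rb'))
px=lambda u,v:(120+u/2.4,60+v/2.4)
def L(a,b): return [plane(f,*px(*q),.106)[:2] for q in (a,b)]
E=[L((192,130),(193,410)),L((220,97),(420,109)),L((439,140),(409,410)),L((215,437),(385,443))]
for a,b in E: e=b-a; print(np.degrees(np.arctan2(e[1],e[0])))
def X(l,m):
    h=np.cross(np.cross(np.r_[l[0],1],np.r_[l[1],1]),np.cross(np.r_[m[0],1],np.r_[m[1],1])); return h[:2]/h[2]
P=np.array([X(E[i],E[(i+1)%4]) for i in range(4)]); print(P.mean(0),[np.linalg.norm(P[i]-P[i-1]) for i in range(4)])
a,b=[plane(f,*px(*q),.019)[:2] for q in ((215,89),(418,101))];e=b-a;print('foot short',np.degrees(np.arctan2(e[1],e[0])))
```

```text
14.165794371905017
103.67486210899999
13.84955913999337
104.70020636084608
[0.4706 0.0972] [np.float64(0.16174445758791356), np.float64(0.10706893991615118), np.float64(0.1598390734001764), np.float64(0.10618742590670936)]
foot short 103.73368323054126
```

```bash
python3 -c "
from h import *
print(r.hand_in(), r.get_obs()['clock'])"
```

```text
the job is handed in; nothing more can be done
the job is handed in; nothing more can be done
```

The stand is assembled and handed in at about 23.8 s, with the gripper open and well clear. I slid the column down onto the foot first. Then I turned the knobbed tray 30° and lowered it over the spindle onto the column.

| Check | Result |
|---|---|
| Column seating | Touched down with about 9 N at the expected height |
| Tray seating | Touched down with about 5 N at the expected height (underside about 90 mm) |
| Tray centre | (0.4706, 0.0972), against about (0.470, 0.0975) for the spindle |
| Tray yaw | About 14.1°, against about 14.3° for the foot |
| Tray level | Looks level, with no visible tilt in any view |
| Bystanders | All five look unmoved in the camera views |

- **Rail size:** The tray rail measured about 161 × 106 mm in the images, where the tray is given as 166 × 111 mm. It measured the same before and after, probably because the rail is set in from the edge.
- **Knob position:** One reading of the knob was 4 mm off the rail centre, because I took the outline of its rounded top at full height. Using the outline at the right heights removed the difference.

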